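# Load the matching bracket and close the component tray stack

## Task

Find the bracket in the white bins that has the same shape as the sample on the green card, and lay it flat in the empty half of the black base tray. Then take the blue carry tray by its handle and lower it onto the base tray until all four corner lugs are fully home in the sockets, letting go only once it sits down, not dropping it. Leave the other brackets and everything else on the bench where they are.

Things in the scene. Friction and masses are not known exactly. Their poses are not given: they have to be found in the camera images.
- base_tray: All lengths in mm. Loose black open tray, 140 (its x) x 210 (its y) x 36 high, about 0.7 kg, standing on the table. Origin: centre of its underside. Walls 5 thick, floor top 4 above the table. A wall across y = 0 splits it: the half at -y is filled with chips, the half at +y is the empty pocket. In each corner a white-edged socket, 15 square, open at the top, centred at x +-57.5, y +-92.5, more than 30 deep.
- pocket (a point): Centre of the floor of the base tray's empty pocket, 4 above the tray's underside; axes as the base tray. The pocket is 130 (x) by 97 (y) and 32 deep; the socket blocks take 24 x 24 out of its two outer corners (at +y).
- carry_tray: Lengths in mm. Loose blue tray, 140 (x) x 210 (y), about 0.35 kg, resting on the table on four white round lugs. Origin: centre, at the level of the lug tips (on the table). Lugs 11.5 diameter, 10 long, tapered to 6 at the tip, at x +-57.5, y +-92.5. Its flat underside is 10 above the origin, its rim top 32 above. It sits on the base tray either way round (half turn); home, its underside lies on the base tray's rim and its origin is 26 above the base tray's origin.
- handle (a point): Middle of the carry tray's white bridge handle, 70 above the tray's origin; axes as the carry tray. The bar is 12 thick (x), 92 long (y), 18 high (top at 79 above the origin), on two 12-square posts at y +-40, open for 47 below.
- bins: Fixed white parts tray, 200 x 200, with four square bins of 94 inside, centred at x +-49, y +-49; floor 3 thick, rims 14 above the table. Origin: centre of its underside. Holds one bracket of each shape, in any bin and turned any way.
- sample_spot (a point): Centre of the top of the green sample card (100 x 100 x 3, fixed, beside the bins). The bracket lying on it is the sample to match.
- part_l: Loose copper-coloured bracket, about 60 g, 26 tall (lengths in mm), lying flat in one of the bins. Seen from above its outline is L: 60 x 12 bar from x -30 to 30, y -22 to -10, with one 12-wide leg at x -30 to -18 running from the bar to y +22. Origin: centre of its 60 x 44 outline, on its underside.
- part_t: Loose copper-coloured bracket, about 60 g, 26 tall (lengths in mm), lying flat in one of the bins. Seen from above its outline is T: 60 x 12 bar from x -30 to 30, y -22 to -10, with a 12-wide stem at x -6 to 6 running from the bar to y +22. Origin: centre of its 60 x 44 outline, on its underside.
- part_u: Loose copper-coloured bracket, about 60 g, 26 tall (lengths in mm), lying flat in one of the bins. Seen from above its outline is U: 60 x 12 bar from x -30 to 30, y -22 to -10, with two 12-wide legs at x -30 to -18 and x 18 to 30 running from the bar to y +22. Origin: centre of its 60 x 44 outline, on its underside.
- part_z: Loose copper-coloured bracket, about 60 g, 26 tall (lengths in mm), lying flat in one of the bins. Seen from above its outline is Z: 60 x 12 bar from x -30 to 30, y -6 to 6, with a 12-wide leg at x -30 to -18 up to y +22 and another at x 18 to 30 down to y -22. Origin: centre of its 60 x 44 outline, on its underside.
- sample_l: Fixed sample bracket, same shape, size and origin as part_l; one of the four samples lies on the green card, the other three on the grey plate at the back of the table (not wanted now).
- sample_t: Fixed sample bracket, same shape, size and origin as part_t; one of the four samples lies on the green card, the other three on the grey plate at the back of the table (not wanted now).
- sample_u: Fixed sample bracket, same shape, size and origin as part_u; one of the four samples lies on the green card, the other three on the grey plate at the back of the table (not wanted now).
- sample_z: Fixed sample bracket, same shape, size and origin as part_z; one of the four samples lies on the green card, the other three on the grey plate at the back of the table (not wanted now).
- bottle: Bystander: upright clear bottle, 48 diameter, 130 tall; origin at its base.
- mug: Bystander: white mug, 76 diameter, 85 tall; origin at its base.
- tape: Bystander: yellow roll lying flat, 60 diameter, 22 high, between bins, base tray and sample card; origin at its base.
- jar: Bystander: small amber jar, 40 diameter, 50 tall, close by the carry tray's robot side; origin at its base.
- driver: Bystander: green screwdriver, 150 long, about 25 high, lying close by the base tray's robot side, roughly along the tray.
- spool: Bystander: steel spool, 52 diameter, 42 tall; origin at its base.
Things that resemble listed ones, but are neither listed nor needed, are in the scene too. What is shaped like the part_u but purple is not meant.

How it is judged:
By the outcome, as a careful person would: the job done as asked, in the order asked, and still so for the second after the job is handed in, with the robot touching nothing.
It also fails if it takes over 58 s, if anything falls off the work surface, if the arm or the gripper's body presses on something with over 40 N, if the wrist force passes 120 N, or if a joint passes its speed limit or range.

## Robot

A 7-joint arm with a two-finger parallel gripper is mounted at the origin on the work surface. World frame = base frame: x ahead of the robot, y to its left, z up, the work surface at z = 0. Lengths are in m, angles in rad, forces in N, time in s.
With the tool pointing down it reaches from about 0.35 to 0.9 m from the base axis. Payload 7.2 kg.
Tool frame: the origin (TCP) lies at the very end of the fingers, on their centre line; the grasp point (between the pads) lies 19 mm behind it; z points along the fingers, y is the direction in which the jaws open and shut (so a half turn about z gives the same grasp; the last joint's range is limited). The gripper opens to 85 mm and grips with 20 to 120 N. Pads are 22 mm wide; open, the fingers measure 114 mm over their backs; the gripper's body (76 mm by 85 mm) begins 54 mm behind the grasp point. The pads swing forward as they close: fully open they stand 13 mm farther back than shut.
Start: joints at [1.05, 0.411, -0.013, 1.596, 0.006, 1.134, -0.082], TCP at [0.273, -0.562, 0.231] pointing down, gripper open.
Joint ranges: [-2.95, 2.95], [-0.29, 1.99], [-1.47, 1.44], [0.14, 2.54], [-1.03, 4.17], [0.13, 1.85], [-2.86, 2.86]. Speed limits (rad/s): [2.39, 2.39, 3.01, 3.01, 3.14, 3.14, 3.14].

## Interface

Orientations are given as [roll, pitch, yaw] about the fixed x, y, z axes, in that order (R = Rz(yaw) Ry(pitch) Rx(roll)).
In Python, from bench import env gives the robot as it stands. Calls block until the motion is done:
- env.reach(position, orientation): joint-space move of the TCP to a pose.
- env.move_straight(position, vel=0.15, rotation=None, stop_force=None): straight line of the TCP; rotation=None keeps the orientation; vel is the mean speed in m/s. With stop_force (N) it stops when the force on the tool has changed by that much, and returns True; else False.
- env.set_joints(angles): joint-space move.
- env.let_go() and env.grab(): open the fingers fully, or close them until they stop; the grip force is fixed at half the most.
- env.pause(seconds).
- env.inverse_kinematics(position, orientation): joint angles nearest the present ones, or None.
- env.get_state(): the state.
- env.get_image(name): name is "scene" or "top" or "wrist"; returns a dict with "image" (480x640x3 uint8, blue, green, red), "depth" (480x640 float32, m along the optical axis (not along the pixel's ray), 0 where there is no reading), "vfov" (degrees; the focal length in pixels is half the picture's height over the tangent of half this angle, whatever the lens; pixels are square), "cx", "cy" (the principal point, pixels), "camera_from_world" (4x4, takes a point from world to camera coordinates). Camera axes: x right, y down, z forward; pixel columns grow to the right and rows downward; lengths in m; the calibration is good to about 2 mm. A picture is of the moment at which its call begins.
A pose or a line that the arm cannot do raises env.PlanningError and nothing moves.
- env.close_job(): hands the job in, once; it reports no verdict.
Trained networks look in a picture, given as the dict that the camera call returned (one of the last four; its "shot" number tells which), for a name from the list of things; names that differ only in an ending like _2 or _b are one class to them, and where a whole thing is asked for, a point or a joint stands for the part that bears it (a point fixed in the world has none). Each returns a list of dicts, best first, with "score" (0 to 1); they miss things now and then, are a little off and sometimes report something else, mostly with a low value. They report only what shows in the picture. A call takes as long as a camera call. They do not tell look-alikes from the thing itself.
- env.silhouettes(picture, label): "region" (480x640 bool, what is visible of it).
- env.tip_of(picture, label): "at" ([x, y, z] in m, in world coordinates, good to about 4 mm: a listed point, or the origin of a listed thing).
The state is a dict: "time_s": time; "q": joint angles; "qd": joint speeds; "joint_efforts": joint torques, N m; "position": TCP position; "tcp_rot": TCP orientation; "force": force on the tool from outside, world axes, zero at the start; "moment": the same for the moment, N m; "finger_gap": opening from 0.0 (shut) to 1.0 (fully open).
Only numpy, scipy, OpenCV 4.12 (cv2) and the standard library are available. Lean on these libraries where they do the work, as an engineer would, in place of code of your own. Each camera call takes 0.05 s, during which the arm holds its last target.

## Working session

There is one attempt and no reset: what is moved stays moved. The work goes in short steps, each a Python script; the robot and the scene stay as the last script left them, time stands still between calls to the robot, and variables do not carry over. Pictures are saved under pics/ and viewed, and the job is handed in when it is done.

```bash
mkdir -p pics; ls; python3 - <<'E'
from bench import env
import cv2,pickle
for n in ["scene","top"]:
    d=env.get_image(n); cv2.imwrite(f"pics/{n}0.png",d["image"]); pickle.dump(d,open(f"{n}0.pkl","wb"))
    print(n,d["vfov"],d["cx"],d["cy"],d["camera_from_world"])
s=env.get_state();print(s["time_s"],s["position"],s["tcp_rot"],s["force"],s["finger_gap"])
E
```

```text
pics
scene 46.356551619984955 327.0993547228094 236.76963896982528 [[ 0.7904507   0.61247982  0.00749451 -0.41090134]
 [ 0.3586438  -0.4528684  -0.81626273 -0.14015449]
 [-0.49655042  0.6479033  -0.57763223  1.64295352]
 [ 0.          0.          0.          1.        ]]
top 57.12266742690319 319.13729429709304 235.45698361508985 [[-2.53238249e-02 -9.99519918e-01 -1.78504319e-02 -1.64813013e-04]
 [-9.87689614e-01  2.77733278e-02 -1.53941119e-01  5.63674253e-01]
 [ 1.54362980e-01  1.37323083e-02 -9.87918769e-01  1.03740923e+00]
 [ 0.00000000e+00  0.00000000e+00  0.00000000e+00  1.00000000e+00]]
0.1 [ 0.27322825 -0.56161097  0.23054014] [-3.14014554e+00  8.31429078e-05  4.52883444e-01] [ 0.272054   -0.21949972 -0.65705012] 0.996266080827874
```

View pics/top0.png

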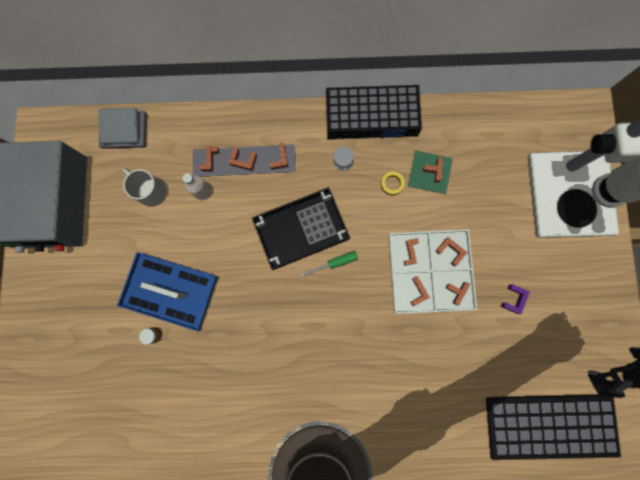

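View pics/scene0.png

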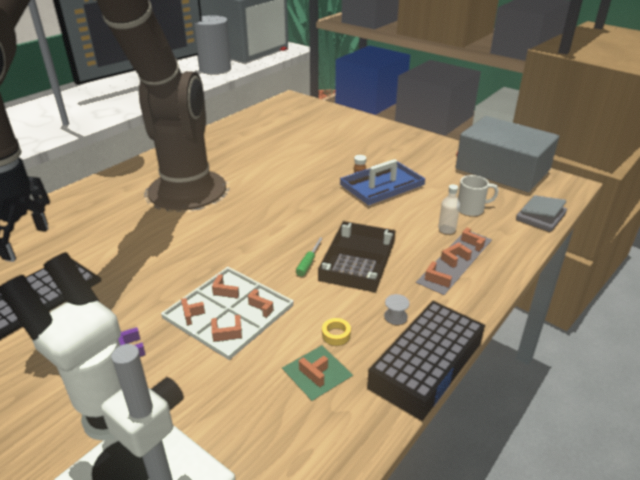

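```bash
cat > h.py <<'E'
from bench import env
import cv2,numpy as np,pickle
def K(d):
    f=240/np.tan(np.radians(d["vfov"])/2); return f,d["cx"],d["cy"]
def pts(d):
    f,cx,cy=K(d); v,u=np.mgrid[0:480,0:640]; z=d["depth"].astype(float)
    P=np.stack([(u-cx)/f*z,(v-cy)/f*z,z],-1)
    M=np.linalg.inv(d["camera_from_world"]); W=P@M[:3,:3].T+M[:3,3]; W[z==0]=np.nan
    return W
def proj(d,p):
    f,cx,cy=K(d); p=np.atleast_2d(p); M=d["camera_from_world"]; c=p@M[:3,:3].T+M[:3,3]
    return np.c_[c[:,0]/c[:,2]*f+cx,c[:,1]/c[:,2]*f+cy]
def pix2z(d,uv,z):
    f,cx,cy=K(d); uv=np.atleast_2d(uv); r=np.c_[(uv[:,0]-cx)/f,(uv[:,1]-cy)/f,np.ones(len(uv))]
    M=np.linalg.inv(d["camera_from_world"]); r=r@M[:3,:3].T; o=M[:3,3]
    return o+r*((z-o[2])/r[:,2])[:,None]
def copper(im):
    h=cv2.cvtColor(im,cv2.COLOR_BGR2HSV); return (((h[...,0]<14)|(h[...,0]>174))&(h[...,1]>120)&(h[...,2]>60))
def box(c,yaw,pl):
    pl=np.asarray(pl,float); R=np.array([[np.cos(yaw),-np.sin(yaw)],[np.sin(yaw),np.cos(yaw)]])
    return np.c_[pl@R.T+np.asarray(c)[:2]]
E
python3 - <<'E'
from h import *
d=env.get_image("top")
for l in ["base_tray","pocket","carry_tray","handle","bins","sample_spot","part_t","sample_t","tape","jar","driver","bottle","mug","spool"]:
    r=env.tip_of(d,l)
    print(l,[(np.round(x["at"],3).tolist(),round(x["score"],2),np.round(proj(d,x["at"])[0]).tolist()) for x in r[:4]])
for l in ["part_t","sample_t","carry_tray","base_tray"]:
    r=env.silhouettes(d,l)
    for x in r[:4]:
        v,u=np.nonzero(x["region"]); W=pts(d)[x["region"]]; rr=cv2.minAreaRect(np.c_[u,v].astype(np.float32))
        print(l,round(x["score"],2),len(u),u.mean(),v.mean(),rr)
im=d["image"]
a=cv2.resize(im[140:205,380:470],None,fx=4.4,fy=4.4,interpolation=cv2.INTER_CUBIC);b=cv2.resize(im[225:320,385:480],None,fx=4.2,fy=4.2,interpolation=cv2.INTER_CUBIC)
h=max(a.shape[0],b.shape[0]);o=np.zeros((h,a.shape[1]+b.shape[1],3),np.uint8);o[:a.shape[0],:a.shape[1]]=a;o[:b.shape[0],a.shape[1]:]=b
cv2.imwrite("pics/crop1.png",o);print(env.get_state()["time_s"])
E
```

```text
base_tray [([0.586, 0.032, -0.004], 0.9, [301.0, 230.0])]
pocket [([0.572, 0.079, 0.001], 0.64, [282.0, 236.0])]
carry_tray [([0.444, 0.369, -0.001], 0.88, [169.0, 289.0])]
handle [([0.442, 0.361, 0.071], 0.7, [161.0, 289.0])]
bins [([0.477, -0.292, 0.005], 0.73, [431.0, 269.0]), ([0.517, -0.344, 0.002], 0.36, [450.0, 253.0])]
sample_spot [([0.728, -0.304, 0.008], 0.97, [430.0, 172.0])]
part_t [([0.426, -0.244, 0.001], 0.83, [412.0, 290.0]), ([0.401, -0.485, 0.0], 0.71, [511.0, 298.0]), ([0.332, 0.399, -0.001], 0.71, [155.0, 335.0]), ([0.42, -0.344, 0.004], 0.64, [453.0, 291.0])]
sample_t [([0.78, 0.183, 0.003], 0.76, [242.0, 159.0]), ([0.772, 0.264, 0.002], 0.71, [211.0, 162.0]), ([0.731, -0.306, 0.005], 0.55, [430.0, 171.0]), ([0.783, 0.096, 0.005], 0.47, [275.0, 156.0])]
tape [([0.705, -0.203, -0.001], 0.68, [390.0, 182.0])]
jar [([0.331, 0.397, -0.004], 0.78, [156.0, 335.0])]
driver []
bottle [([0.696, 0.286, 0.006], 0.77, [202.0, 190.0]), ([0.476, -0.294, 0.004], 0.65, [432.0, 269.0])]
mug [([0.695, 0.421, 0.0], 0.88, [151.0, 193.0])]
spool [([0.765, -0.084, 0.001], 0.82, [344.0
[... 1342 characters left out ...]
10791016, 59.49818420410156), 17.281497955322266)
carry_tray 0.33 513 197.16374269005848 186.2729044834308 ((196.25001525878906, 185.75001525878906), (32.52690887451172, 19.091880798339844), 45.0)
base_tray 0.95 4873 300.68356248717424 228.26185101580134 ((300.4000549316406, 228.3779296875), (58.020179748535156, 85.80699157714844), 68.34400939941406)
base_tray 0.43 413 343.30024213075063 158.39225181598064 ((343.5, 159.0), (24.0, 19.0), 90.0)
base_tray 0.42 5005 167.4973026973027 291.04575424575427 ((167.69232177734375, 291.0384521484375), (87.8857421875, 59.25465393066406), 17.650123596191406)
base_tray 0.42 386 392.96632124352334 183.23834196891193 ((392.5, 183.0), (24.0, 25.0), 90.0)
1.05
```

View pics/crop1.png

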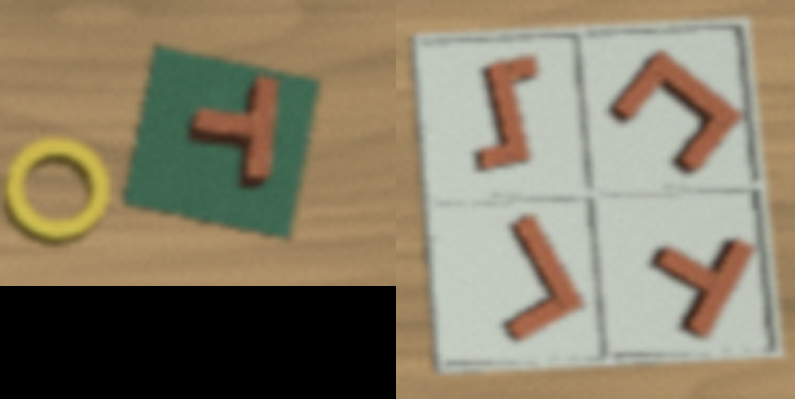

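The sample on the card (≈432,170) is a T. These could be mistaken for the T in the bins:
- Z at (411,251)
- U at (452,250)
- L at (420,291)
- T at (458,292)
- the purple U at (516,299)
- the samples on the plate at (209,158), (242,160) and (279,156), and the card's own T

I choose the one at (458,292), and the crop confirms it is a T. Next I fit the poses.

```bash
cat >> h.py <<'E'
from scipy.optimize import minimize
T_=np.array([[-30,-22],[30,-22],[30,-10],[6,-10],[6,22],[-6,22],[-6,-10],[-30,-10]])/1000.
def rect(w,h): return np.array([[-w,-h],[w,-h],[w,h],[-w,h]])/2000.
def render(d,x,y,yaw,pl,z0,z1,S=4,roi=None):
    u0,v0,u1,v1=roi
    p=box((x,y),yaw,pl); n=len(p); m=np.zeros(((v1-v0)*S,(u1-u0)*S),np.uint8)
    q=lambda z:((proj(d,np.c_[p,np.full(n,z)])-[u0,v0]+.5)*S-.5)
    a,b=q(z0),q(z1); F=lambda P:np.round(P*16).astype(np.int32)
    cv2.fillPoly(m,[F(a)],1,shift=4);cv2.fillPoly(m,[F(b)],1,shift=4)
    for i in range(n):
        j=(i+1)%n; cv2.fillPoly(m,[F(np.array([a[i],a[j],b[j],b[i]]))],1,shift=4)
    return cv2.resize(m.astype(np.float32),(u1-u0,v1-v0),interpolation=cv2.INTER_AREA)
def fit(d,mask,x,y,yaw,pl,z0,z1,yaws=None,ignore=None,pad=25):
    v,u=np.nonzero(mask); roi=(max(u.min()-pad,0),max(v.min()-pad,0),min(u.max()+pad,640),min(v.max()+pad,480))
    m=mask[roi[1]:roi[3],roi[0]:roi[2]].astype(np.float32)
    w=np.ones_like(m) if ignore is None else 1-ignore[roi[1]:roi[3],roi[0]:roi[2]].astype(np.float32)
    def c(p): return float((w*np.abs(render(d,p[0]/1e3,p[1]/1e3,p[2]/50,pl,z0,z1,roi=roi)-m)).sum()/m.sum())
    best=None
    for y0 in (yaws if yaws is not None else [yaw]):
        s=np.array([x*1e3,y*1e3,y0*50]); sx=np.vstack([s,s+[6,0,0],s+[0,6,0],s+[0,0,8]])
        r=minimize(c,s,method="Nelder-Mead",options=dict(initial_simplex=sx,xatol=.05,fatol=1e-5,maxiter=300))
        r=minimize(c,r.x,method="Nelder-Mead",options=dict(initial_simplex=r.x+np.vstack([np.zeros(3),2*np.eye(3)]),xatol=.05,fatol=1e-5,maxiter=300))
        if best is None or r.fun<best.fun: best=r
    p=best.x; return p[0]/1e3,p[1]/1e3,p[2]/50,best.fun
def comp(mask,u,v,k=0):
    n,l=cv2.connectedComponents(mask.astype(np.uint8)); return l==l[int(v),int(u)]
E
cat > f1.py <<'E'
from h import *
d=env.get_image("top"); im=d["image"]
ang=np.linspace(-np.pi,np.pi,12,endpoint=False)
m=comp(copper(im),458,293); print("Tmask",m.sum()); c=pix2z(d,[[457,292]],.02)[0]
print("T",fit(d,m,c[0],c[1],0,T_,.003,.029,ang))
for l,x,y,z0,z1,yw in [("base_tray",.586,.032,0,.036,None),("carry_tray",.444,.369,.01,.032,None),("bins",.477,-.292,0,.014,None)]:
    r=env.silhouettes(d,l)[0]; 
    print(l,fit(d,r["region"],x,y,0,rect(140,210) if l!="bins" else rect(200,200),z0,z1,np.linspace(0,np.pi,8,endpoint=False) if l!="bins" else [0,.1,-.1]))
W=pts(d)
for n,u,v in [("base floor",275,235),("chips",318,222),("Ttop",464,288),("card",415,175),("handle",160,291)]: print(n,W[v,u])
E
python3 f1.py
```

```text
Tmask 163
T (np.float64(0.4249557234840945), np.float64(-0.34444187386700653), np.float64(-0.553867504328743), np.float64(0.7461656332015991))
base_tray (np.float64(0.5871795673167619), np.float64(0.030645063037322437), np.float64(0.3583367819763508), np.float64(0.027164218947291374))
carry_tray (np.float64(0.43938603089934136), np.float64(0.36237733283011037), np.float64(-0.3138901508853214), np.float64(0.022726139053702354))
bins (np.float64(0.4723325218455594), np.float64(-0.29292445165424974), np.float64(0.02264078667754787), np.float64(0.24695605039596558))
base floor [0.57383149 0.09761207 0.00507415]
chips [ 0.60335087 -0.01274458  0.0103083 ]
Ttop [ 0.42686833 -0.36272027  0.03030356]
card [ 0.72254402 -0.2678548  -0.00128893]
handle [0.43686853 0.35951584 0.08010035]
```

```bash
python3 - <<'E'
from h import *
for yw in (1.02,-2.12):
    print(env.inverse_kinematics([.425,-.344,.25],[np.pi,0,yw]))
env.reach([.425,-.344,.24],[np.pi,0,1.02])
d=env.get_image("wrist");cv2.imwrite("pics/w1.png",d["image"]);pickle.dump(d,open("w1.pkl","wb"))
print(env.get_state()["time_s"],env.get_state()["q"],proj(d,[.425,-.344,.029]),np.linalg.inv(d["camera_from_world"])[:3,3])
E
```

```text
[ 0.77426681  0.27444241 -0.22448545  1.75187173  0.06698624  1.12271332
 -0.02193475]
[-0.29986562  0.50728149  1.26891643  1.81395924 -0.51815679  1.21254159
 -2.56480285]
2.3333 [ 0.77558605  0.28363627 -0.22172647  1.76443487  0.07020073  1.10124951
 -0.02446406] [[315.61799132 208.94537733]] [ 0.46053601 -0.28821708  0.38232753]
```

View pics/w1.png

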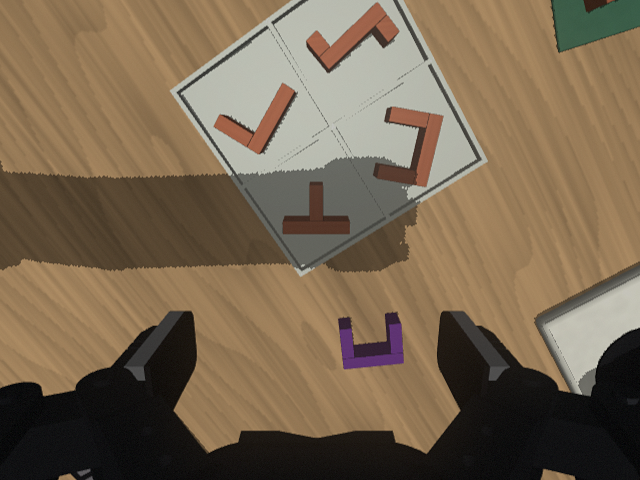

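```bash
cat > f2.py <<'E'
from h import *
d=pickle.load(open("w1.pkl","rb")); im=d["image"]
h=cv2.cvtColor(im,cv2.COLOR_BGR2HSV); print(h[225,316],h[200,330],h[195,316])
m=((h[...,0]<12)|(h[...,0]>172))&(h[...,1]>130); m=comp(m,316,225); print(m.sum())
x=fit(d,m,.425,-.344,-.55,T_,.003,.029,[-.7,-.55,-.4]); print(x)
o=im.copy()
for z in (.003,.029): cv2.polylines(o,[np.round(proj(d,np.c_[box(x[:2],x[2],T_),np.full(8,z)])).astype(int)],True,(0,255,0))
# bins overlay
c,s=np.cos(.0226),np.sin(.0226)
b=proj(d,np.c_[box((.4723,-.2929),.0226,rect(200,200)),np.full(4,.014)]);cv2.polylines(o,[np.round(b).astype(int)],True,(255,0,0))
# finger footprints
for sg in (-1,1):
    q=box(x[:2],x[2],np.array([[sg*42,-6],[sg*57,-6],[sg*57,16],[sg*42,16]])/1e3); cv2.polylines(o,[np.round(proj(d,np.c_[q,np.full(4,.014)])).astype(int)],True,(0,255,255))
cv2.imwrite("pics/w1o.png",cv2.resize(o[100:300,150:450],None,fx=2.6,fy=2.6))
E
python3 f2.py
```

```text
[ 10 132  83] [ 34  18 102] [  9 123  87]
784
(np.float64(0.42406646826159755), np.float64(-0.3441592231632525), np.float64(-0.5248846056328895), np.float64(1.2374043464660645))
```

View pics/w1o.png

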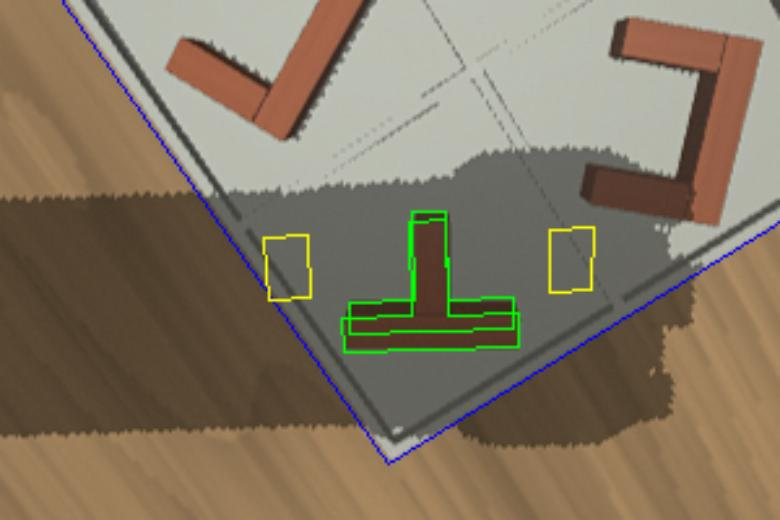

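```bash
sed -i 's/m=((h.*130); m=comp/m=((h[...,0]<16)|(h[...,0]>172))\&(h[...,1]>75); m=comp/' f2.py; python3 f2.py
```

```text
[ 10 132  83] [ 34  18 102] [  9 123  87]
1635
(np.float64(0.4249965378446049), np.float64(-0.34455904066922516), np.float64(-0.5577597388757326), np.float64(0.07457950711250305))
```

View pics/w1o.png

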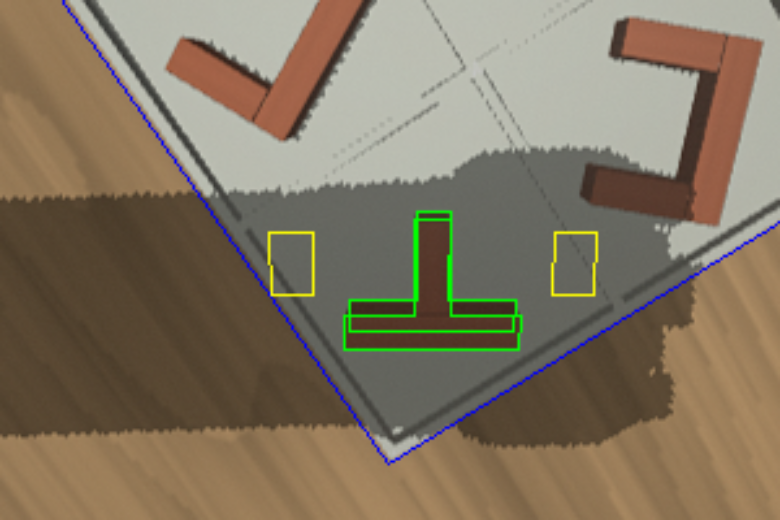

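```bash
python3 - <<'E'
from h import *
o=[np.pi,0,1.013]
env.reach([.4271,-.3412,.06],o)
r=env.move_straight([.4271,-.3412,.010],vel=.12,stop_force=8); s=env.get_state(); print(r,s["position"],s["force"])
env.grab(); s=env.get_state(); print(s["finger_gap"],s["position"],s["force"],s["time_s"])
env.move_straight([.4271,-.3412,.14],vel=.2); s=env.get_state(); print(s["finger_gap"],s["force"],s["time_s"],s["position"],s["q"])
d=env.get_image("wrist");cv2.imwrite("pics/w2.png",d["image"]);pickle.dump(d,open("w2.pkl","wb"))
E
```

```text
False [ 0.42770652 -0.34169432  0.01092995] [1.36051479 0.34278185 0.16261978]
0.12277534344515037 [ 0.42733935 -0.34131081  0.01034431] [-0.31250278  0.6555481   4.66337408] 4.3167
0.12275657801854724 [ 1.02295783  0.10691987 -1.60717282] 5.1167 [ 0.42639176 -0.34080334  0.13891789] [ 0.75782467  0.39044869 -0.21852916  1.87718907  0.10662782  0.88677484
 -0.07021271]
```

View pics/w2.png

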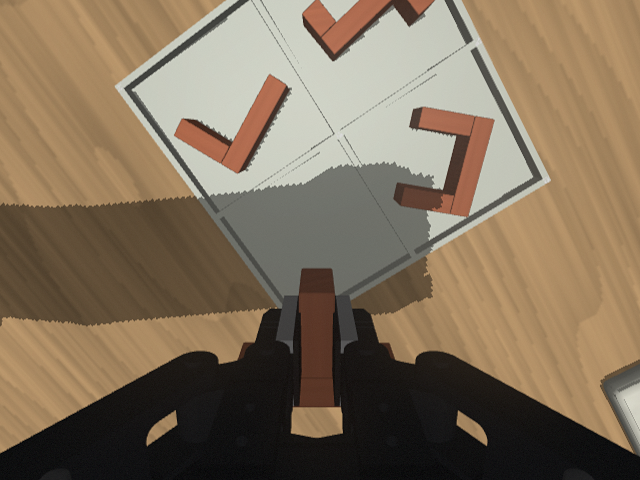

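```bash
python3 - <<'E'
from h import *
o=[np.pi,0,1.929]; x,y=.5690,.0793
env.reach([x,y,.14],o); s=env.get_state();print(s["time_s"],s["position"],s["tcp_rot"],s["q"])
d=env.get_image("wrist");cv2.imwrite("pics/w3.png",d["image"]);pickle.dump(d,open("w3.pkl","wb"))
env.move_straight([x,y,.035],vel=.15)
r=env.move_straight([x,y,.0085],vel=.04,stop_force=5); s=env.get_state(); print(r,s["position"],s["force"],s["time_s"])
E
```

```text
6.8 [0.56918513 0.07720678 0.13980406] [-3.14096063e+00  9.86186374e-04  1.92593279e+00] [ 0.19696577  0.48275632 -0.55570788  1.79117614  0.30602434  0.95472493
 -0.13148099]
True [0.56869984 0.07918227 0.01134297] [-1.10990691 -0.03439511  7.02040475] 8.275
```

View pics/w3.png

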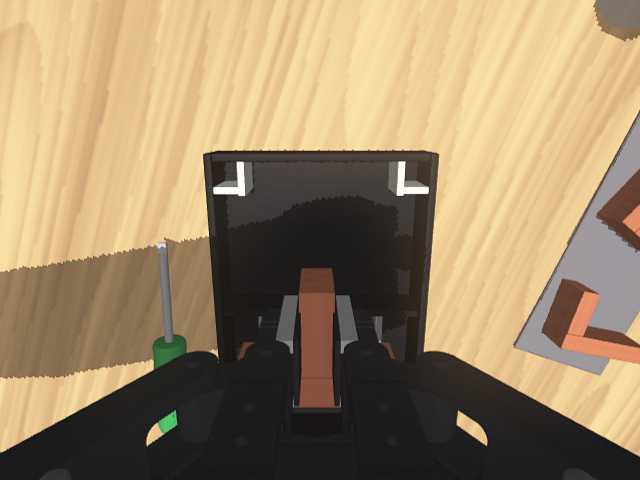

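```bash
python3 - <<'E'
from h import *
o=[np.pi,0,1.929]; x,y=.5690,.0793
env.let_go(); env.move_straight([x,y,.09],vel=.15)
env.reach([.587,.031,.24],o)
d=env.get_image("wrist");cv2.imwrite("pics/w4.png",d["image"]);pickle.dump(d,open("w4.pkl","wb"))
s=env.get_state();print(s["time_s"],s["position"],s["force"])
r=env.silhouettes(d,"base_tray")[0]; print(r["score"],r["region"].sum()); pickle.dump(r,open("w4b.pkl","wb"))
print(fit(d,r["region"],.587,.031,.358,rect(140,210),0,.036))
E
```

```text
10.3833 [0.58611566 0.03097401 0.23833752] [ 0.65681066 -0.03260248  0.15519798]
0.59 37624
(np.float64(0.5886595323739311), np.float64(0.03250832179901233), np.float64(0.3562117965541197), np.float64(0.05676895007491112))
```

View pics/w4.png

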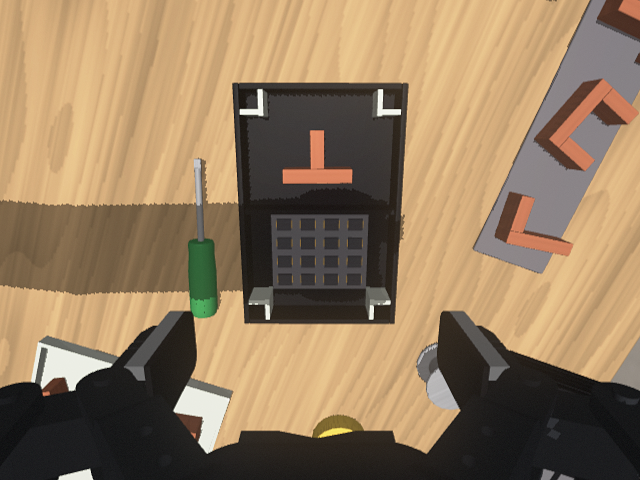

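```bash
cat > ov.py <<'E'
from h import *
import sys
d=pickle.load(open("w4.pkl","rb"));im=d["image"]
g=cv2.cvtColor(im,cv2.COLOR_BGR2GRAY)
p=[float(a) for a in sys.argv[1:4]]
S=4
u0,v0,u1,v1=220,70,420,340
o=cv2.resize(im[v0:v1,u0:u1],None,fx=S,fy=S,interpolation=cv2.INTER_CUBIC)
def L(pl,z,c):
    q=proj(d,np.c_[box(p[:2],p[2],pl),np.full(len(pl),z)]); q=((q-[u0,v0]+.5)*S-.5); cv2.polylines(o,[np.round(q).astype(int)],True,c)
L(rect(140,210),.036,(0,255,0))
for sx in(-1,1):
    for sy in(-1,1): L(rect(15,15)+np.array([sx*.0575,sy*.0925]),.036,(0,0,255))
o=np.vstack([np.hstack([o[:300,:400],o[:300,-400:]]),np.hstack([o[-300:,:400],o[-300:,-400:]])])
cv2.imwrite("pics/"+sys.argv[4],o)
E
python3 ov.py .58866 .03251 .3562 w4o.png
```

```text
(no output)
```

View pics/w4o.png

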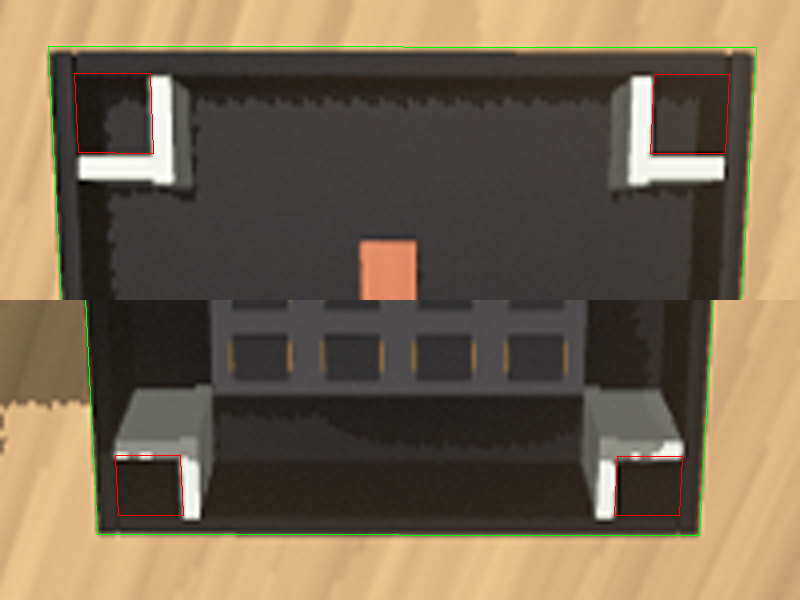

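```bash
python3 - <<'E'
from h import *
d=pickle.load(open("w4.pkl","rb"));im=d["image"]
h=cv2.cvtColor(im,cv2.COLOR_BGR2HSV);m=((h[...,0]<16)|(h[...,0]>172))&(h[...,1]>75); m=comp(m,317,150);print(m.sum())
x=fit(d,m,.569,.079,.358,T_,.004,.030);print("w4 T",x)
R=lambda a:np.array([[np.cos(a),-np.sin(a)],[np.sin(a),np.cos(a)]])
print("stem in cam minus TCP, tray frame mm",R(.357).T@((np.array(x[:2])+R(x[2])@[0,.004])-[.5687,.0792])*1e3)
dt=env.get_image("top");cv2.imwrite("pics/t2.png",dt["image"]);pickle.dump(dt,open("t2.pkl","wb"))
E
```

```text
1770
w4 T (np.float64(0.5704909175668886), np.float64(0.07462951154136407), np.float64(0.3584310362970079), np.float64(0.026977401226758957))
stem in cam minus TCP, tray frame mm [ 0.07504948 -0.90818361]
```

View pics/t2.png

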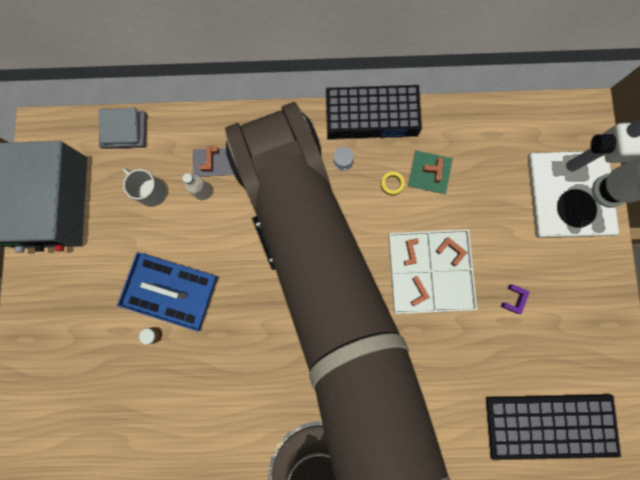

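```bash
python3 - <<'E'
from h import *
o=[np.pi,0,1.257]
print(env.inverse_kinematics([.4394,.3624,.05],o))
env.reach([.4394,.3624,.25],o)
d=env.get_image("wrist");cv2.imwrite("pics/w5.png",d["image"]);pickle.dump(d,open("w5.pkl","wb"))
r=env.silhouettes(d,"carry_tray")[0];pickle.dump(r,open("w5b.pkl","wb"));print(r["score"])
s=env.get_state();print(s["time_s"],s["position"],s["q"])
x=fit(d,r["region"],.4394,.3624,-.314,rect(140,210),.010,.032);print(x)
t=env.tip_of(d,"handle");print([(a["at"],a["score"]) for a in t[:2]])
im=d["image"].copy()
def L(pl,z,c):
    q=proj(d,np.c_[box(x[:2],x[2],pl),np.full(len(pl),z)]); cv2.polylines(im,[np.round(q).astype(int)],True,c)
L(rect(140,210),.032,(0,255,0));L(rect(12,92),.079,(0,0,255));L(rect(12,92),.061,(255,0,255))
cv2.imwrite("pics/w5o.png",im)
E
```

```text
[-0.41200882  0.5876345  -0.48649639  1.86945353  0.3787982   0.77666222
 -1.41707223]
0.72
11.9417 [0.44044328 0.36117233 0.24971198] [-0.29829418  0.36894086 -0.61830101  1.67856089  0.2296365   1.16802963
 -1.29121514]
(np.float64(0.4418217054289863), np.float64(0.3643371811485576), np.float64(-0.3215952489100867), np.float64(0.011315170675516129))
[([0.4412, 0.3626, 0.073], 0.64), ([0.6986, 0.2893, 0.0012], 0.45)]
```

View pics/w5o.png

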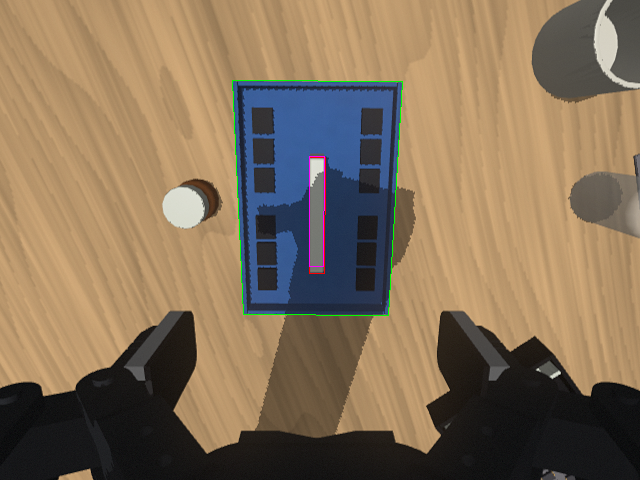

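```bash
python3 - <<'E'
from h import *
o=[np.pi,0,1.2492]; x,y=.4418,.3643
env.reach([x,y,.13],o)
r=env.move_straight([x,y,.051],vel=.12,stop_force=8); s=env.get_state(); print(r,s["position"],s["force"])
env.grab(); s=env.get_state(); print(s["finger_gap"],s["position"],s["tcp_rot"],s["force"],s["time_s"])
r=env.move_straight([x,y,.07],vel=.05); s=env.get_state(); print(s["finger_gap"],s["force"],s["moment"],s["position"])
env.move_straight([x,y,.20],vel=.15)
d=env.get_image("wrist");cv2.imwrite("pics/w6.png",d["image"]);pickle.dump(d,open("w6.pkl","wb"))
s=env.get_state(); print(s["finger_gap"],s["force"],s["moment"],s["position"],s["tcp_rot"],s["time_s"])
E
```

```text
False [0.44224542 0.36489754 0.05188681] [ 0.71224856  0.52605062 -0.11250303]
0.13192352466815413 [0.44192185 0.36436923 0.05123736] [ 3.14132625e+00 -1.76644923e-04  1.24919538e+00] [ 1.02194895 -0.29045119  3.51239347] 14.0167
0.12720281644726789 [-0.60063576 -0.62629668 -3.85510677] [0.00661948 0.00835769 0.0082551 ] [0.44192931 0.36423728 0.07019814]
0.1297093088674603 [ 0.45590119 -0.59560512 -3.11600591] [0.03099823 0.0217066  0.01135583] [0.4413114  0.36373315 0.19878646] [-3.14045592e+00  1.75040268e-03  1.24928732e+00] 15.6167
```

View pics/w6.png

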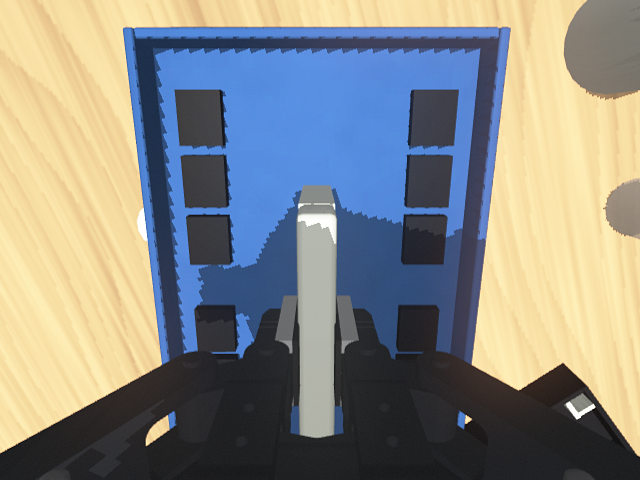

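```bash
python3 - <<'E'
from h import *
o=[np.pi,0,1.9273]; x,y=.5888,.0321
env.reach([x,y,.20],o)
env.move_straight([x,y,.105],vel=.1); env.pause(.3)
s=env.get_state(); print(s["finger_gap"],s["force"],s["position"],s["tcp_rot"],s["time_s"])
d=env.get_image("wrist");cv2.imwrite("pics/w7.png",d["image"])
d=env.get_image("scene");cv2.imwrite("pics/s7.png",cv2.resize(d["image"][180:340,270:470],None,fx=4,fy=3.7,interpolation=cv2.INTER_CUBIC))
E
```

```text
0.12611860688418566 [-0.10215827  0.22918194 -2.37403642] [0.58901704 0.03204921 0.10541023] [3.14098379e+00 3.44525366e-04 1.92723496e+00] 18.375
```

View pics/w7.png

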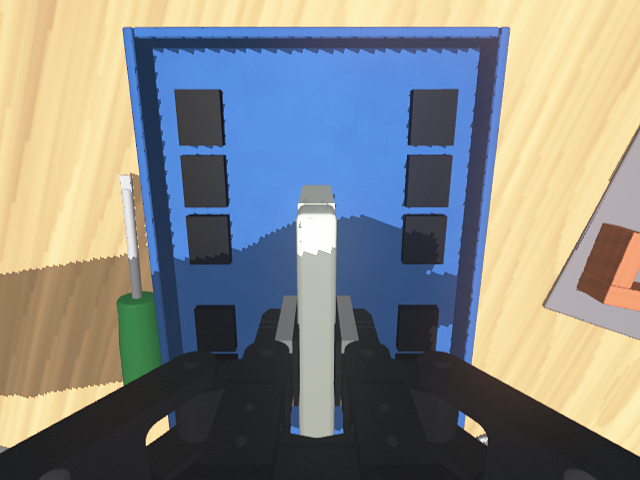

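View pics/s7.png

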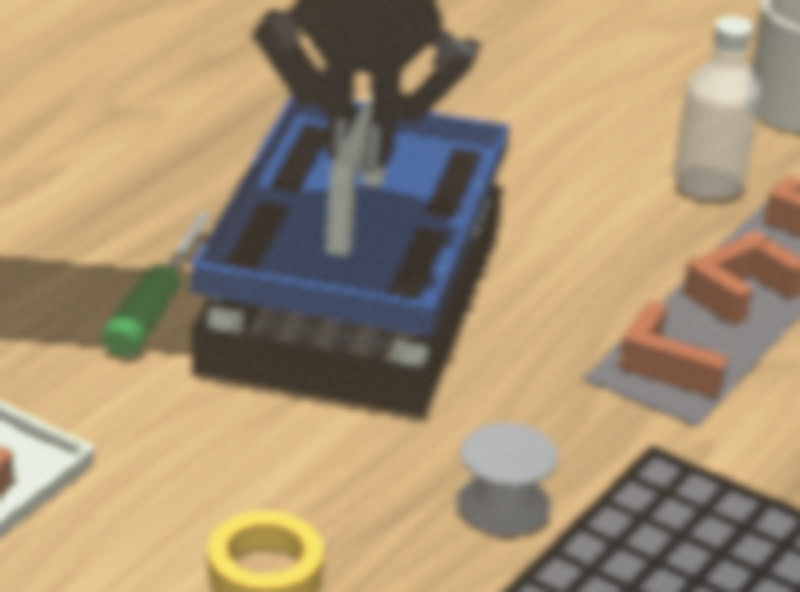

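```bash
python3 - <<'E'
from h import *
x,y=.5888,.0321
r=env.move_straight([x,y,.0745],vel=.025,stop_force=10)
s=env.get_state(); print(r,s["finger_gap"],s["force"],s["moment"],s["position"],s["tcp_rot"],s["time_s"])
env.pause(.3); s=env.get_state(); print(s["force"],s["position"])
d=env.get_image("scene");cv2.imwrite("pics/s8.png",cv2.resize(d["image"][200:310,290:420],None,fx=5,fy=5,interpolation=cv2.INTER_CUBIC))
E
```

```text
True 0.1259498386244012 [-0.65465623 -0.54794905  4.90322159] [-0.01475182  0.10522127  0.01829176] [0.58864502 0.03205827 0.07727731] [-3.14098280e+00 -1.78835033e-05  1.92733905e+00] 19.4833
[-1.32907863 -0.16049098  5.85158263] [0.58860393 0.032064   0.07726587]
```

View pics/s8.png

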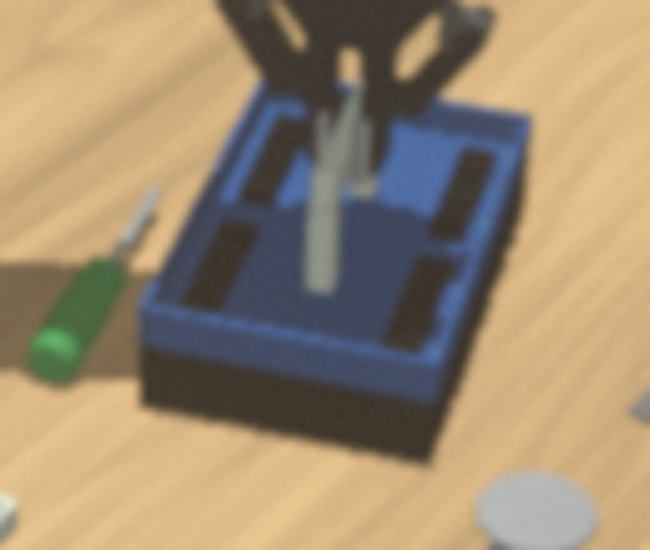

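```bash
python3 - <<'E'
from h import *
x,y=.5888,.0321
env.let_go(); env.move_straight([x,y,.27],vel=.2)
d=env.get_image("wrist");cv2.imwrite("pics/w9.png",d["image"]);W=pts(d)
r=env.silhouettes(d,"carry_tray")[0]; p=fit(d,r["region"],x,y,.3565,rect(140,210),.036,.058); print("carry",p)
# height of rim: sample rim points
for sx in(-1,1):
    for sy in(-1,1):
        q=box(p[:2],p[2],np.array([[sx*.068,sy*.09]]))[0]; u,v=np.round(proj(d,[[q[0],q[1],.058]])[0]).astype(int); print(sx,sy,u,v,np.round(np.nanmedian(W[v-1:v+2,u-1:u+2,2])*1e3,1))
env.reach([.40,-.05,.30],[np.pi,0,1.7])
for n in("scene","top"):
    d=env.get_image(n);cv2.imwrite(f"pics/{n}9.png",d["image"])
s=env.get_state(); print(s["time_s"],s["force"],s["finger_gap"])
E
```

```text
carry (np.float64(0.5887535957422494), np.float64(0.03161850652665739), np.float64(0.3585806037328727), np.float64(0.009670364670455456))
-1 -1 246 307 57.2
-1 1 235 104 58.2
1 -1 391 307 57.8
1 1 401 104 58.0
22.7 [-0.2227211  -0.62576396 -1.27361301] 0.9974713677008993
```

View pics/scene9.png

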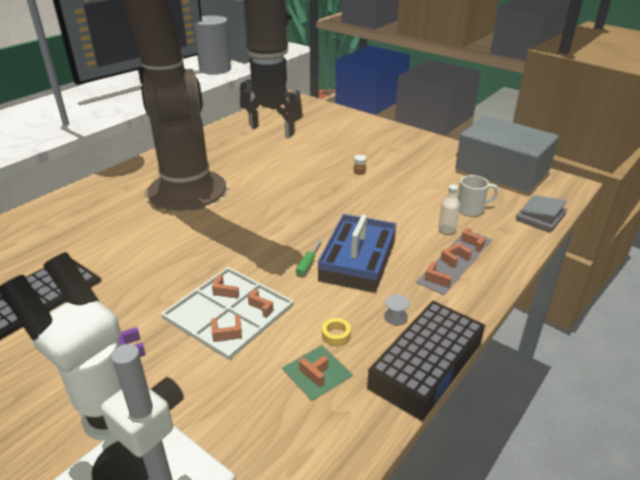

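View pics/w9.png

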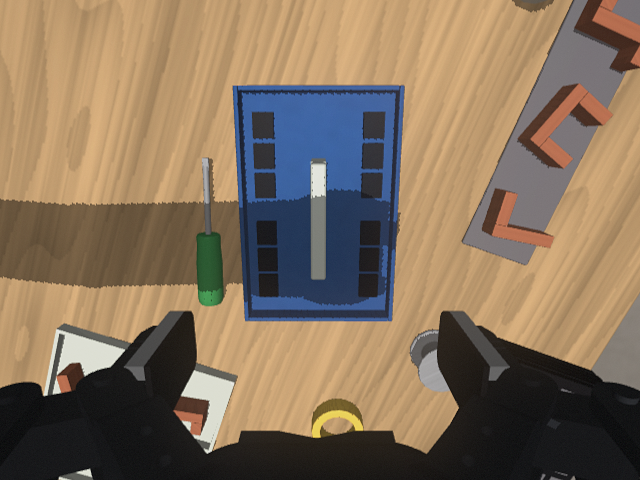

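View pics/top9.png

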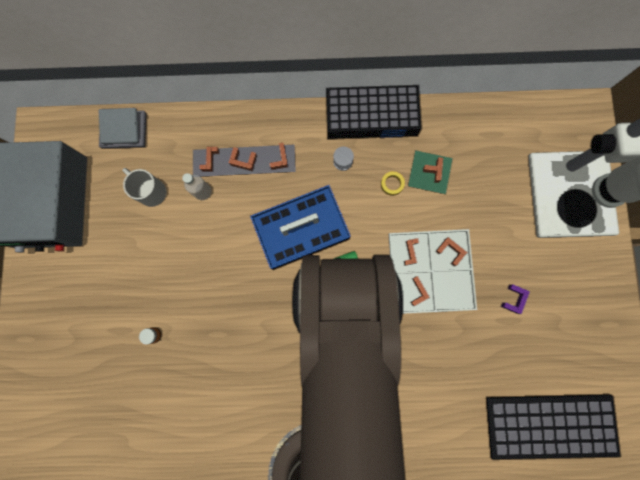

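All four rim corners read 57–58 mm against 58 nominal, so the tray is fully home. Nothing else has moved.

```bash
python3 -c "
from bench import env
env.close_job()"
```

```text
the job is handed in; nothing more can be done
```

The T bracket, which matches the sample on the green card, is lying flat in the base tray's empty pocket. The blue carry tray sits on the base tray with its four lugs home. I handed the job in with the clock at about 22.7 s of the 58 s allowed.

- **Bracket:** I picked the T from its bin by the stem. It touched the pocket floor at the predicted height before I let go, and a wrist picture afterwards showed it flat in the pocket.
- **Carry tray:** I lifted it by the handle and lowered it until I felt contact at TCP height 77.3 mm, against 77.2 mm expected when home. Only then did I let go.
- **Last checks:** The four rim corners read 57.2 to 58.2 mm (58 nominal). The fitted tray pose was within about 0.5 mm and 0.1° of the base tray. The other brackets and bystanders look unmoved in the final pictures.
- **Disagreements:** Pose fits from the top and wrist cameras differed by about 2 to 3 mm. I used the wrist fits, and the placed T matched the arm's own position to 0.1 mm across the jaws and 0.9 mm along the stem. The detection network's `part_t` hits were unreliable, so I identified the T by eye and by fitting its outline.

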